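# Stand the tipped oil bottle back in its lane and close the retaining bar

## Task

An oil bottle has tipped out of the bottle lane on the cart. Stand it upright in the middle of its round blue mat in the lane, letting go of it there, and leave the two other bottles standing where they are. Then, so that the cart can be moved, swing the raised retaining bar all the way down until it lies level in its catch in front of the bottles.

Things in the scene. Friction and masses are not known exactly. Their poses are not given: they have to be found in the camera images.
- tipped_bottle: squeeze oil bottle: cream round body 41 mm in diameter and 70 mm high, then a red collar and a slim red spout (20 mm across at most, tapering) up to 110 mm; weighs about 90 g. Origin: centre of its underside; its z axis runs from the base to the spout tip. It starts lying on its side on the cart top in front of the lane.
- bottle_a: an oil bottle of the same make, standing in the lane; origin: centre of its underside, z up. Stays where it is.
- bottle_b: an oil bottle of the same make, standing in the lane at the place next to the bar's pivot; origin: centre of its underside, z up. Stays where it is.
- mat: thin round blue mat, 58 mm in diameter and 2 mm thick, fixed on the lane floor at the one free place: where the tipped bottle belongs. Origin: centre of its underside (on the lane floor, 4 mm above the cart top).
- lane: fixed grey sheet-metal lane, 116 mm deep (x), 316 mm long (y), floor 4 mm above the cart top; origin: centre of its underside. Three places at y = -75, 0, +75 mm, x = 0: two hold bottles, the mat lies at the third. Back rail 70 mm high at x = +50 mm; the front (-x, towards the robot) is open. Blue posts at x = -50 mm: bar pivot y = -142 mm (74 mm high), U-shaped catch y = +142 mm (66 mm high).
- bar (a joint): angle in rad of the retaining bar, a flat steel bar 8 mm thick and 12 mm high swinging in the lane's upright plane x = -50 mm like a barrier: 0 = level in the catch (hard stop); grows as its free end rises; pi/2 = straight up; at most 1.85. It starts raised; friction (about 0.25 N m) holds it wherever it is left.
- bar_pivot (a point): the bar's pivot, on the lane at x = -50 mm, y = -142 mm, 59 mm above the cart top. When level, the bar runs from here along the lane's +y.
- bar_grip (a point): middle of the bar's red round end grip, 18 mm in diameter and 50 mm long (along the bar), 267 mm from the pivot; moves with the bar.
Mind the look-alikes: they are no part of the job. Leave any turquoise look-alike of the bottle_a alone.

How it is judged:
By the outcome, as a careful person would: the job done as asked, in the order asked, and still so for the second after the job is handed in, with the robot touching nothing.
It also fails if it takes over 51 s, if anything falls off the work surface, if the arm or the gripper's body presses on something with over 40 N, if the wrist force passes 120 N, or if a joint passes its speed limit or range.

## Robot

A 6-joint arm with a two-finger parallel gripper is mounted at the origin on a cart in front of the work surface, level with it; the furniture and walls round the work are solid. World frame = base frame: x ahead of the robot, y to its left, z up, the work surface at z = 0. Lengths are in mm, angles in rad, forces in N, time in s.
With the tool pointing down it reaches from about 275 to 1000 mm from the base axis. Payload 8.4 kg.
Tool frame: the origin (TCP) lies at the very end of the fingers, on their centre line; the grasp point (between the pads) lies 19 mm behind it; z points along the fingers, y is the direction in which the jaws open and shut (so a half turn about z gives the same grasp; the last joint's range is limited). The gripper opens to 85 mm and grips with 20 to 120 N. Pads are 22 mm wide; open, the fingers measure 114 mm over their backs; the gripper's body (76 mm by 85 mm) begins 54 mm behind the grasp point. The pads swing forward as they close: fully open they stand 13 mm farther back than shut.
Start: joints at [-1.285, 0.353, 1.633, -0, 1.155, -0.002], TCP at [177.401, -599.297, 231.281] pointing down, gripper open.
Joint ranges: [-2.63, 2.63], [-0.92, 2.1], [0.06, 2.66], [-1.3, 4.44], [0, 2.69], [-3.02, 3.02]. Speed limits (rad/s): [2.22, 2.22, 2.79, 3.14, 3.14, 3.14].

## Interface

Orientations are given as [roll, pitch, yaw] about the fixed x, y, z axes, in that order (R = Rz(yaw) Ry(pitch) Rx(roll)).
In Python, from rig import r, vision gives the robot as it stands.
- The arm moves only by the tool move_arm, never from a script. Its argument "series" is text: rows parted by semicolons, each of 7 numbers parted by spaces: the closure, from -1 (fully open) to 1 (shut), then the shift along the tool's x, y, z in units of 40 mm (1.0 is 40 mm), then the turn, a rotation vector about the tool's x, y, z in degrees. In form: grip tx ty tz ax ay az; .... A call has 1 to 20 rows; each row shifts and turns the pose as measured when the row begins, along the tool's axes as they then stand; what a row does not reach is not made up. A row lasts 1/8 s, in which the tool goes at most 62.5 mm and 10.7 degrees, less where a joint would pass 70% of its speed; a pose out of reach is approached as far as the arm can. A call is refused whole if a number of a shift passes 1 or a number of a turn 10.7, either way. A call with a gripper value outside its range is refused whole. The fingers move at their own pace and stop on an object; "grip_force" is the grip in N (left out, the last holds). Time passes only in rows, so rows that do not move let the fingers close. It gives the time, the measured TCP pose, the force and the opening at its end, in the units of the state.
- r.sense(): the state, without advancing time (a new reading comes with each control period).
- vision.grab_frame(name): name is "side" or "top" or "wrist"; returns the picture (480x640x3 uint8, red, green, blue); there is no depth.
- vision.camera_params(name): a dict with "fx", "fy", "cx", "cy" (pixels), "position" and "rotation" of the camera in the world. Camera axes: x right, y up, looking along -z (the intrinsics and any distortion apply to the point x, -y, -z); pixel columns grow to the right and rows downward; lengths in mm; the calibration is good to about 2 mm. The wrist camera is an equidistant fisheye: a pixel r from the principal point sees the ray r / f radians off the axis. A picture is of the moment at which its call begins: read the wrist's pose just before it. camera_params takes no time and is no camera call; for the wrist camera it gives the pose at the moment of the call.
- r.sign_off(): hands the job in, once; it reports no verdict.
The state is a dict: "clock": time; "qpos": joint angles; "qvel": joint speeds; "joint_efforts": joint torques, N m; "eef_pos": TCP position; "tcp_rot": TCP orientation; "contact_force": force on the tool from outside, world axes, zero at the start; "wrist_torque": the same for the moment, N m; "opening": opening from 0.0 (shut) to 1.0 (fully open).
Only numpy, scipy, OpenCV 4.12 (cv2) and the standard library are available. Lean on these libraries where they do the work, as an engineer would, in place of code of your own. Each camera call takes 0.05 s, during which the arm holds its last target. There are 200 camera calls.

## Working session

There is one attempt and no reset: what is moved stays moved. The work goes in short steps, Python scripts to look and compute and a tool call to move; the robot and the scene stay as the last step left them, time stands still between calls to the robot, and variables do not carry over. Pictures are saved under pics/ and viewed, about 8 in all and at most 12, crops included, and the job is handed in when it is done.

Besides the shell and the picture viewer there is one more tool, called after "Call:" as a command line: name --argument value ..., lists and objects as JSON in quotes. move_arm: Moves the arm, as the interface text tells. Its arguments: {"type":"object","properties":{"series":{"type":"string"},"grip_force":{"type":"number"}},"required":["series"]}

```bash
mkdir -p pics; ls
python3 - <<'E'
from rig import r, vision
import cv2
for n in ("side","top"):
    im=vision.grab_frame(n); cv2.imwrite(f"pics/{n}0.png",im[:,:,::-1])
    p=vision.camera_params(n); print(n,p)
print(vision.camera_params("wrist"))
print(r.sense())
E
```

```text
pics
side {'fx': 597.0941306484505, 'fy': 597.0941306484505, 'cx': 316.40393386357624, 'cy': 245.4004895059413, 'position': array([381.79372248, 676.76149451, 624.77527857]), 'rotation': array([ 0.94681057, -0.01719208, -2.91490857])}
top {'fx': 495.14128171080716, 'fy': 495.14128171080716, 'cx': 323.59346918234013, 'cy': 233.10794884934637, 'position': array([346.77188057, -45.68310828, 896.86187435]), 'rotation': array([ 0.20660277,  0.00409261, -1.68757783])}
{'fx': 371.64829954431775, 'fy': 371.64829954431775, 'cx': 312.78194526375836, 'cy': 239.18515002256254, 'position': array([ 246.04261556, -578.35291838,  373.57662254]), 'rotation': array([-0.28949356,  0.00257164, -1.28263821])}
{'clock': 0.1, 'qpos': array([-1.28535681e+00,  3.53614906e-01,  1.63405463e+00,  2.55033901e-05,
        1.15521342e+00, -2.40214697e-03]), 'qvel': array([ 0.00093026, -0.00060664, -0.00245518, -0.0001007 , -0.00186129,
       -0.00131047]), 'joint_efforts': array([ 1.00039837e-03, -6.06355762e+01, -3.42820752e+01,  9.72572388e-05,
        4.00555131e-03,  1.36133033e-05]), 'eef_pos': array([ 177.31204507, -598.87107346,  230.61646083]), 'tcp_rot': array([-3.14030241e+00, -2.64187031e-05,  2.87831339e-01]), 'contact_force': array([-0.08910193, -0.16101263, -0.15927943]), 'wrist_torque': array([0.04341224, 0.0219706 , 0.01761896]), 'opening': 1.0025020389368418}
```

View pics/top0.png

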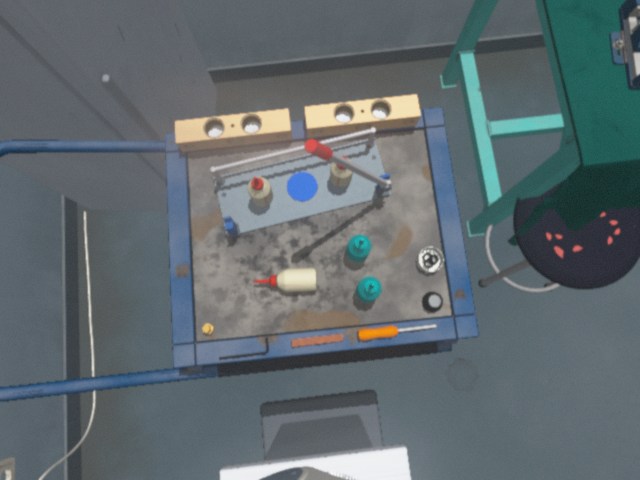

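View pics/side0.png

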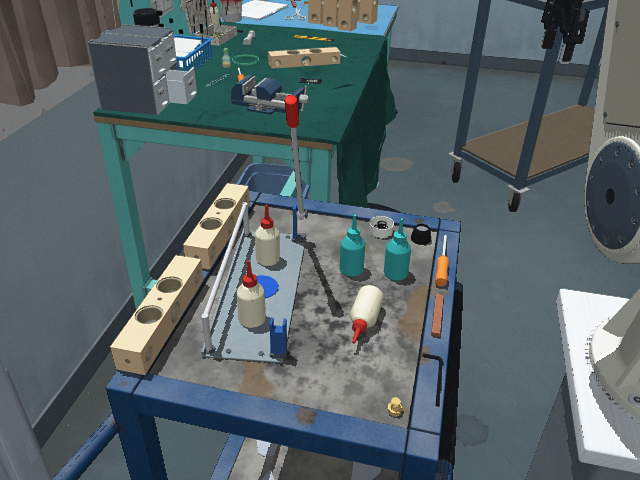

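The top view shows the tipped bottle with its body at about (297,280) and its spout pointing left to (258,282). The mat is at (302,187), with standing bottles at (259,190) and (341,175). The bar's pivot is at (387,181), its red grip at (318,150) and the catch at (230,228). The turquoise look-alikes are at (359,247) and (369,289). The side view agrees: the bar is nearly upright and the bottle lies with its spout towards the camera.

```bash
cat > h.py <<'E'
import numpy as np, cv2
from scipy.spatial.transform import Rotation as R
from rig import r, vision
def ray(n,uv,p=None):
    p=p or vision.camera_params(n); u,v=uv
    x=(u-p['cx'])/p['fx']; y=(v-p['cy'])/p['fy']
    if n=="wrist":
        t=np.hypot(x,y); d=np.array([np.sin(t)*x/t,-np.sin(t)*y/t,-np.cos(t)])
    else: d=np.array([x,-y,-1.])
    return np.array(p['position']), R.from_euler('xyz',p['rotation']).apply(d/np.linalg.norm(d))
def onz(n,uv,z,p=None):
    o,d=ray(n,uv,p); return o+d*(z-o[2])/d[2]
def proj(n,X,p=None):
    p=p or vision.camera_params(n); q=R.from_euler('xyz',p['rotation']).inv().apply(np.array(X)-p['position'])
    x,y,z=q[0],-q[1],-q[2]
    if n=="wrist":
        h=np.hypot(x,y); t=np.arctan2(h,z); x,y,z=x/h*t,y/h*t,1
    return np.array([p['cx']+p['fx']*x/z,p['cy']+p['fy']*y/z])
def tri(a,b):
    (o1,d1),(o2,d2)=a,b
    s=np.linalg.lstsq(np.c_[d1,-d2],o2-o1,rcond=None)[0]
    A,B=o1+d1*s[0],o2+d2*s[1]; return (A+B)/2, np.linalg.norm(A-B)
def blobs(im,lo,hi,box,amin=15):
    hsv=cv2.cvtColor(im,cv2.COLOR_RGB2HSV); m=cv2.inRange(hsv,np.array(lo),np.array(hi))
    if lo[0]==0: m|=cv2.inRange(hsv,np.array((172,lo[1],lo[2])),np.array((180,255,255)))
    z=np.zeros_like(m); x0,y0,x1,y1=box; z[y0:y1,x0:x1]=m[y0:y1,x0:x1]
    n,l,s,c=cv2.connectedComponentsWithStats(z)
    return [(c[i].round(1),s[i].tolist(),l==i) for i in range(1,n) if s[i,4]>=amin]
E
python3 - <<'E'
from h import *
T=cv2.imread("pics/top0.png")[:,:,::-1].copy();S=cv2.imread("pics/side0.png")[:,:,::-1].copy()
for nm,im in(("T",T),("S",S)):
    for c,lo,hi in(("blue",(105,150,60),(125,255,255)),("red",(0,150,90),(8,255,255)),("cream",(18,25,130),(35,140,255))):
        box=(200,120,410,325) if nm=="T" else (200,60,400,370)
        for b in blobs(im,lo,hi,box,25): print(nm,c,b[0],b[1])
m=[b for b in blobs(T,(105,150,60),(125,255,255),(280,165,325,210),100)][0]
print("mat",onz("top",m[0],6))
for uv in((278,282),(316,279)): print("bottle",onz("top",uv,20.5))
print("spout tip",onz("top",(256,281.5),20.5))
print("grip",tri(ray("top",(318,150)),ray("side",(292,110))))
E
```

```text
T blue [301.8 186.2] [288, 173, 29, 28, 630]
T red [311.1 144.3] [306, 140, 11, 11, 83]
T red [269.7 280.4] [255, 276, 21, 10, 77]
T cream [202.5 128.8] [200, 120, 10, 19, 96]
T cream [232.7 127.9] [221, 120, 25, 17, 292]
T cream [273.8 125.4] [257, 120, 33, 13, 338]
T cream [321.9 122.7] [306, 120, 38, 8, 210]
T cream [359.3 120.8] [348, 120, 29, 4, 56]
T cream [339.6 171.6] [331, 162, 21, 17, 173]
T cream [259.9 190.3] [248, 177, 23, 22, 232]
T cream [297.3 278.8] [277, 267, 40, 24, 857]
S blue [293.  218.7] [277, 204, 21, 35, 132]
S blue [321.  211.5] [308, 210, 27, 4, 28]
S blue [267.9 284.8] [257, 276, 21, 22, 292]
S blue [277.9 337.8] [270, 318, 17, 36, 480]
S red [291.5 110.7] [285, 95, 14, 33, 377]
S red [266.3 219.4] [261, 204, 12, 25, 155]
S red [249.1 277.3] [243, 261, 14, 26, 200]
S red [358.5 327.7] [352, 319, 15, 24, 199]
S cream [305.8  62.5] [302, 60, 9, 6, 33]
S cream [219.9 212. ] [200, 183, 48, 65, 1004]
S cream [265.8 245.6] [255, 226, 24, 40, 706]
S cream [249.5 305.3] [237, 284, 27, 44, 900]
S cream [368.4 307.7] [350, 286, 33, 40, 456]
mat [626.73838867 -33.69317111   6.        ]
bottle [451.16851131  27.04538662  20.5       ]
bottle [448.58392241 -40.45232535  20.5       ]
spout tip [456.61590548  65.71379971  20.5       ]
grip (array([580.43726198, -63.3591165 , 299.41503283]), np.float64(0.7547995494285722))
```

```bash
cat >> h.py <<'E'
def pose(s=None):
    s=s or r.sense(); return np.array(s['eef_pos']),R.from_euler('xyz',s['tcp_rot'])
def plan(P,Rt,g,p0=None,R0=None,n=None):
    """rows from p0,R0 to TCP P, rotation Rt"""
    if p0 is None: p0,R0=pose()
    w=(R0.inv()*Rt).as_rotvec(degrees=True); d=P-p0
    n=n or int(np.ceil(max(np.linalg.norm(d)/39,np.linalg.norm(w)/10,1)))
    rows=[]
    for i in range(n):
        Ri=R0*R.from_rotvec(w*i/n,degrees=True); t=Ri.inv().apply(d/n)/40
        rows.append(" ".join([str(g)]+[f"{v:.2f}" for v in t]+[f"{v:.1f}" for v in w/n]))
    print(n,"; ".join(rows)); return P,Rt
def tool(b,delta,up=np.array([0,0,1.])):
    """tool rotation holding a bottle of axis b; 'down' = direction -up is approach at delta 0"""
    b=b/np.linalg.norm(b); z=-np.sin(delta)*b-np.cos(delta)*up; x=np.cos(delta)*b-np.sin(delta)*up
    return R.from_matrix(np.c_[x,np.cross(z,x),z])
E
python3 - <<'E'
from h import *
for nm,uv in(("b tip",(266,204)),("a tip",(249.5,261))): print(nm,onz("side",uv,114))
for uv in((359,247),(369,289)): print("turq tip-ish",onz("top",uv,100))
c=onz("top",(297.3,278.8),24); print("body c",c)
b=np.array([.075,1,0]); b/=np.linalg.norm(b)
de=np.radians(30); Rt=tool(b,de)
g=np.array([449.5,-3,26.]) ; z=Rt.apply([0,0,1])
print(Rt.as_euler('xyz'))
s=r.sense(); 
P,Q=plan(g+19*z-110*z,Rt,-1)
plan(g+19*z,Rt,-1,P,Q)
E
```

```text
b tip [ 637.38449065 -107.99851558  114.        ]
a tip [615.59332308  43.39065314 114.        ]
turq tip-ish [ 483.20300494 -116.66525529  100.        ]
turq tip-ish [ 413.40157539 -123.62785649  100.        ]
body c [452.39584885  -7.68791585  24.        ]
[-3.14159265  0.52359878  1.49593648]
19 -1 0.59 -0.71 0.17 -1.0 -1.4 -3.6; -1 0.63 -0.67 0.14 -1.0 -1.4 -3.6; -1 0.68 -0.63 0.11 -1.0 -1.4 -3.6; -1 0.72 -0.59 0.09 -1.0 -1.4 -3.6; -1 0.75 -0.55 0.06 -1.0 -1.4 -3.6; -1 0.79 -0.50 0.03 -1.0 -1.4 -3.6; -1 0.82 -0.45 0.00 -1.0 -1.4 -3.6; -1 0.84 -0.40 -0.02 -1.0 -1.4 -3.6; -1 0.87 -0.34 -0.05 -1.0 -1.4 -3.6; -1 0.88 -0.29 -0.08 -1.0 -1.4 -3.6; -1 0.90 -0.23 -0.10 -1.0 -1.4 -3.6; -1 0.91 -0.17 -0.13 -1.0 -1.4 -3.6; -1 0.91 -0.11 -0.15 -1.0 -1.4 -3.6; -1 0.91 -0.06 -0.17 -1.0 -1.4 -3.6; -1 0.91 0.00 -0.20 -1.0 -1.4 -3.6; -1 0.90 0.06 -0.22 -1.0 -1.4 -3.6; -1 0.89 0.12 -0.24 -1.0 -1.4 -3.6; -1 0.88 0.18 -0.26 -1.0 -1.4 -3.6; -1 0.86 0.24 -0.27 -1.0 -1.4 -3.6
3 -1 0.00 -0.00 0.92 0.0 0.0 0.0; -1 0.00 -0.00 0.92 0.0 0.0 0.0; -1 0.00 -0.00 0.92 0.0 0.0 0.0
```

Run:
```python
from h import *
b=np.array([.075,1,0]); Rt=tool(b,np.radians(30)); z=Rt.apply([0,0,1])
g=np.array([451,-3,26.])
P,Q=plan(g+19*z-200*z,Rt,-1,n=20)
```

```text
20 -1 0.58 -0.72 0.06 -0.9 -1.3 -3.4; -1 0.62 -0.69 0.04 -0.9 -1.3 -3.4; -1 0.66 -0.65 0.01 -0.9 -1.3 -3.4; -1 0.70 -0.61 -0.02 -0.9 -1.3 -3.4; -1 0.73 -0.57 -0.04 -0.9 -1.3 -3.4; -1 0.76 -0.52 -0.07 -0.9 -1.3 -3.4; -1 0.79 -0.48 -0.09 -0.9 -1.3 -3.4; -1 0.82 -0.43 -0.12 -0.9 -1.3 -3.4; -1 0.84 -0.38 -0.14 -0.9 -1.3 -3.4; -1 0.85 -0.32 -0.17 -0.9 -1.3 -3.4; -1 0.87 -0.27 -0.19 -0.9 -1.3 -3.4; -1 0.88 -0.22 -0.22 -0.9 -1.3 -3.4; -1 0.88 -0.16 -0.24 -0.9 -1.3 -3.4; -1 0.88 -0.10 -0.26 -0.9 -1.3 -3.4; -1 0.88 -0.05 -0.28 -0.9 -1.3 -3.4; -1 0.88 0.01 -0.30 -0.9 -1.3 -3.4; -1 0.87 0.07 -0.32 -0.9 -1.3 -3.4; -1 0.85 0.12 -0.34 -0.9 -1.3 -3.4; -1 0.84 0.18 -0.36 -0.9 -1.3 -3.4; -1 0.82 0.23 -0.37 -0.9 -1.3 -3.4
```

Call:
move_arm --series "-1 0.58 -0.72 0.06 -0.9 -1.3 -3.4; -1 0.62 -0.69 0.04 -0.9 -1.3 -3.4; -1 0.66 -0.65 0.01 -0.9 -1.3 -3.4; -1 0.70 -0.61 -0.02 -0.9 -1.3 -3.4; -1 0.73 -0.57 -0.04 -0.9 -1.3 -3.4; -1 0.76 -0.52 -0.07 -0.9 -1.3 -3.4; -1 0.79 -0.48 -0.09 -0.9 -1.3 -3.4; -1 0.82 -0.43 -0.12 -0.9 -1.3 -3.4; -1 0.84 -0.38 -0.14 -0.9 -1.3 -3.4; -1 0.85 -0.32 -0.17 -0.9 -1.3 -3.4; -1 0.87 -0.27 -0.19 -0.9 -1.3 -3.4; -1 0.88 -0.22 -0.22 -0.9 -1.3 -3.4; -1 0.88 -0.16 -0.24 -0.9 -1.3 -3.4; -1 0.88 -0.10 -0.26 -0.9 -1.3 -3.4; -1 0.88 -0.05 -0.28 -0.9 -1.3 -3.4; -1 0.88 0.01 -0.30 -0.9 -1.3 -3.4; -1 0.87 0.07 -0.32 -0.9 -1.3 -3.4; -1 0.85 0.12 -0.34 -0.9 -1.3 -3.4; -1 0.84 0.18 -0.36 -0.9 -1.3 -3.4; -1 0.82 0.23 -0.37 -0.9 -1.3 -3.4"

```text
clock: 2.6
eef_pos: [448.0, 113.7, 174.8]
tcp_rot: [-3.131, 0.532, 1.544]
contact_force: [0.4, 0.2, 0.5]
opening: 0.999
```

Run:
```python
from h import *
p=vision.camera_params("wrist"); im=vision.grab_frame("wrist"); cv2.imwrite("pics/w1.png",im[:,:,::-1]); s=r.sense()
print(s['clock'],s['eef_pos'],s['tcp_rot'],s['qpos'])
print("proj base,neck",proj("wrist",(448.5,-43,20.5),p),proj("wrist",(453.5,27,20.5),p))
for c,lo,hi in(("red",(0,150,90),(8,255,255)),("cream",(18,25,130),(35,140,255))):
    for b in blobs(im,lo,hi,(0,0,640,480),150): print(c,b[0],b[1])
b=np.array([.075,1,0]); Rt=tool(b,np.radians(30)); z=Rt.apply([0,0,1])
g=np.array([451,-3,26.])
P,Q=plan(g+19*z-60*z,Rt,-1)
plan(g+19*z,Rt,-1,P,Q)
```

```text
2.65 [449.79295237 117.7245767  174.11880642] [-3.13174503  0.52948171  1.54825642] [ 0.56369187  0.35112219  1.90330638 -0.45411238  1.2428336   0.81539613]
proj base,neck [320.52482621 261.78272983] [324.91183125 210.91729708]
red [325.5 196.3] [315, 171, 22, 41, 473]
red [528.5 244.6] [520, 235, 18, 19, 199]
red [490.2 333.3] [483, 327, 17, 14, 164]
cream [224.7  62.6] [211, 46, 28, 35, 715]
cream [611.3 218.2] [575, 144, 65, 117, 1658]
cream [512.3 204.4] [488, 169, 53, 71, 1981]
cream [323.4 240.1] [298, 202, 56, 73, 2709]
cream [482.5 301.7] [465, 271, 39, 62, 1414]
cream [546.  314.7] [503, 278, 82, 81, 1267]
4 -1 -0.18 0.04 0.92 0.2 0.1 0.6; -1 -0.19 0.05 0.92 0.2 0.1 0.6; -1 -0.19 0.05 0.92 0.2 0.1 0.6; -1 -0.19 0.06 0.92 0.2 0.1 0.6
2 -1 0.00 0.00 0.75 0.0 0.0 0.0; -1 0.00 0.00 0.75 0.0 0.0 0.0
```

View pics/w1.png

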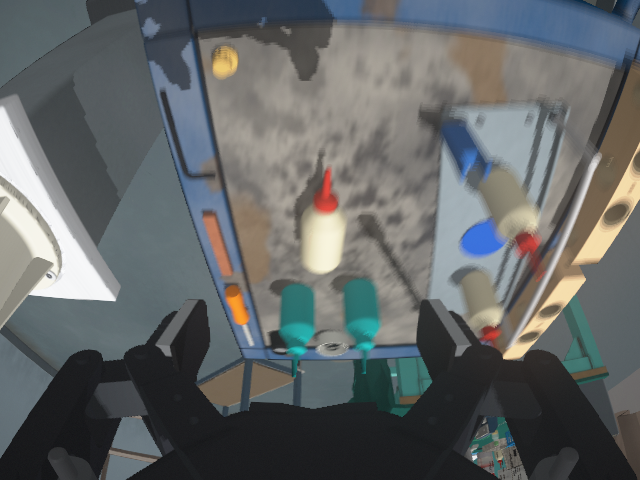

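The wrist view shows the bottle's body spanning rows 202–275 and its spout tip at (327,168). That matches the projected base and neck, so I'll descend.

Call:
move_arm --series "-1 -0.18 0.04 0.92 0.2 0.1 0.6; -1 -0.19 0.05 0.92 0.2 0.1 0.6; -1 -0.19 0.05 0.92 0.2 0.1 0.6; -1 -0.19 0.06 0.92 0.2 0.1 0.6; -1 0 0 0 0 0 0" --grip_force 35

```text
clock: 3.28
eef_pos: [453.5, 17.5, 57.8]
tcp_rot: [3.141, 0.521, 1.502]
contact_force: [0.0, 0.4, 0.5]
opening: 1.004
```

Run:
```python
from h import *
b=np.array([.075,1,0]); Rt=tool(b,np.radians(30)); z=Rt.apply([0,0,1])
g=np.array([451,-3,26.])
plan(g+19*z,Rt,-1)
```

```text
2 -1 -0.03 -0.01 0.71 0.1 -0.1 0.2; -1 -0.03 -0.01 0.71 0.1 -0.1 0.2
```

Call:
move_arm --series "-1 -0.03 -0.01 0.71 0.1 -0.1 0.2; -1 -0.03 -0.01 0.7 0 0 0; -1 0 0 0 0 0 0; 1 0 0 0 0 0 0; 1 0 0 0 0 0 0; 1 0 0 0 0 0 0; 1 0 0 0 0 0 0; 1 0 0 0 0 0 0; 1 0 0 0 0 0 0; 1 0 0 0 0 0 0" --grip_force 35

```text
clock: 4.53
eef_pos: [455.6, -8.3, 14.4]
tcp_rot: [3.131, 0.518, 1.495]
contact_force: [0.4, 0.2, 0.1]
opening: 0.459
```

```bash
cat >> h.py <<'E'
MAT=np.array([626.7,-33.5,6.]); PSI=np.radians(8.2); AZ=np.radians(-7); F=np.array([np.cos(AZ),np.sin(AZ),0])
def goal(base,rel):
    """TCP pose with the bottle upright, base at 'base'; rel=(p_base in tool, bottle axis in tool)"""
    pb,bt=rel; x0=tool(np.array([0,0,1.]),0,-F)
    # rotation mapping bt->z and tool y kept horizontal
    y=np.array([0,1.,0]); y-=bt*(y@bt); y/=np.linalg.norm(y); A=np.c_[np.cross(y,bt),y,bt]
    Y=x0.apply([0,1,0]); Z=np.array([0,0,1.]); B=np.c_[np.cross(Y,Z),Y,Z]
    Rt=R.from_matrix(B@A.T); return base-Rt.apply(pb),Rt
E
python3 - <<'E'
from h import *
p,Q=pose(); yv=Q.apply([0,1,0]); b=np.cross(yv,[0,0,1.]); b[2]=0; b/=np.linalg.norm(b)
if b[1]<0:b=-b
# centre line: passes jaw mid-plane at TCP; base at y=-43,z=20.5
c=p+b*((-43-p[1])/b[1]); c[2]=20.5; c-=yv*((c-p)@yv)
rel=(Q.inv().apply(c-p),Q.inv().apply(b)); np.save("rel.npy",np.array(rel)); print(p,b,c,rel)
P1=p+[0,0,100]; plan(P1,Q,1,n=3)
P2,Q2=goal(MAT-150*F+[0,0,130],rel); print(P2,Q2.as_euler('xyz'),Q2.as_matrix().round(2))
plan(P2,Q2,1,P1,Q)
E
```

```text
[455.61266353  -8.27322899  14.37934513] [ 0.07011032  0.99753924 -0.        ] [453.11318087 -42.99586934  20.49943283] (array([-3.32710911e+01, -1.67878745e-14,  1.19331109e+01]), array([ 8.68611631e-01,  1.53954324e-18, -4.95493526e-01]))
3 1 -0.41 0.01 -0.72 0.0 0.0 0.0; 1 -0.41 0.01 -0.72 0.0 0.0 0.0; 1 -0.41 0.01 -0.72 0.0 0.0 0.0
[483.89282821 -15.96548412 170.81243593] [ 3.14159265 -1.05239341 -0.12217305] [[ 0.49 -0.12  0.86]
 [-0.06 -0.99 -0.11]
 [ 0.87  0.   -0.5 ]]
13 1 -0.06 0.06 -0.09 -2.0 5.2 7.5; 1 -0.05 0.07 -0.09 -2.0 5.2 7.5; 1 -0.03 0.07 -0.09 -2.0 5.2 7.5; 1 -0.01 0.08 -0.09 -2.0 5.2 7.5; 1 0.01 0.08 -0.09 -2.0 5.2 7.5; 1 0.03 0.08 -0.08 -2.0 5.2 7.5; 1 0.05 0.08 -0.08 -2.0 5.2 7.5; 1 0.06 0.08 -0.07 -2.0 5.2 7.5; 1 0.08 0.07 -0.06 -2.0 5.2 7.5; 1 0.09 0.06 -0.05 -2.0 5.2 7.5; 1 0.10 0.05 -0.04 -2.0 5.2 7.5; 1 0.11 0.04 -0.03 -2.0 5.2 7.5; 1 0.12 0.02 -0.02 -2.0 5.2 7.5
```

Call:
move_arm --series "1 -0.41 0.01 -0.72 0 0 0; 1 -0.41 0.01 -0.72 0 0 0; 1 -0.41 0.01 -0.72 0 0 0; 1 -0.06 0.06 -0.09 -2 5.2 7.5; 1 -0.05 0.07 -0.09 -2 5.2 7.5; 1 -0.03 0.07 -0.09 -2 5.2 7.5; 1 -0.01 0.08 -0.09 -2 5.2 7.5; 1 0.01 0.08 -0.09 -2 5.2 7.5; 1 0.03 0.08 -0.08 -2 5.2 7.5; 1 0.05 0.08 -0.08 -2 5.2 7.5; 1 0.06 0.08 -0.07 -2 5.2 7.5; 1 0.08 0.07 -0.06 -2 5.2 7.5; 1 0.09 0.06 -0.05 -2 5.2 7.5; 1 0.1 0.05 -0.04 -2 5.2 7.5; 1 0.11 0.04 -0.03 -2 5.2 7.5; 1 0.12 0.02 -0.02 -2 5.2 7.5; 1 0 0 0 0 0 0"

```text
clock: 6.65
eef_pos: [459.2, -40.3, 279.7]
tcp_rot: [-3.105, -0.912, -0.137]
contact_force: [-0.0, 0.2, -1.1]
opening: 0.454
```

Run:
```python
from h import *
rel=np.load("rel.npy"); im=vision.grab_frame("side"); cv2.imwrite("pics/s2.png",im[:,:,::-1])
s=r.sense(); p,Q=pose(s); print(s['clock'],p,s['tcp_rot'],s['qpos'],s['opening'])
print("base,tip now",p+Q.apply(rel[0]),Q.apply(rel[1]), "px",proj("side",p+Q.apply(rel[0])),proj("side",p+Q.apply(rel[0]+110*rel[1])))
```

```text
6.7 [459.30821788 -40.06989327 278.98101983] [-3.10744869 -0.91083362 -0.13435159] [-8.90347282e-02 -2.94759416e-01  2.52374476e+00 -8.99712119e-01
  2.12681081e-03  2.49828464e+00] 0.45714431205178635
base,tip now [448.48545384 -38.19595639 245.38457986] [ 0.13777644 -0.03569131  0.98982008] px [382.94033958 165.84047677] [378.46614024  85.01232995]
```

View pics/s2.png

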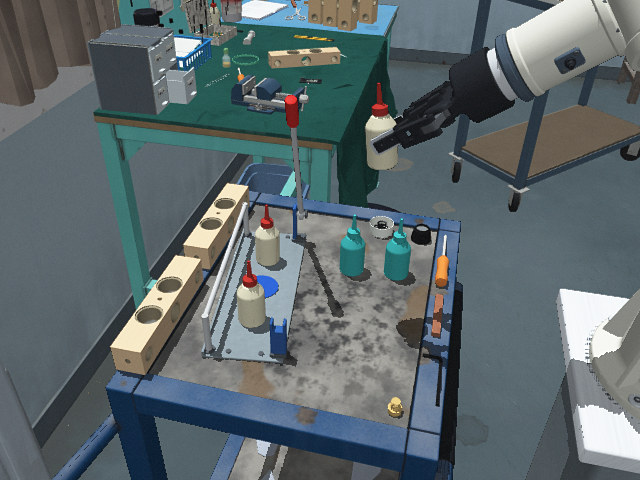

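The bottle is upright in the gripper at about (380,125), but joint 5 is at its zero limit, so the tool stopped high. I'll fit a quick kinematic model to see which tilt works at the mat.

```bash
cat > fk.py <<'E'
from h import *
from scipy.optimize import least_squares
D=[([-1.28535681,.353614906,1.63405463,0,1.15521342,-.0024],[177.312,-598.871,230.616],[-3.1403,0,.28783]),
([.56369187,.35112219,1.90330638,-.45411238,1.2428336,.81539613],[449.793,117.7246,174.1188],[-3.13174503,.52948171,1.54825642]),
([-.0890347,-.2947594,2.5237449,-.8997121,.00212681,2.49828464],[459.308,-40.07,278.98],[-3.10744869,-.91083362,-.13435159])]
def fk(q,k):
    a,h,L1,L2,L=k
    A=R.from_euler('z',q[0]); B=A*R.from_euler('y',q[1]); C=B*R.from_euler('y',q[2]); E=C*R.from_euler('z',q[3])*R.from_euler('y',q[4]); 
    G=E*R.from_euler('z',q[5]+np.pi/2)
    return A.apply([a,0,h])+B.apply([0,0,L1])+C.apply([0,0,L2])+E.apply([0,0,L]),G
def ferr(k): return np.concatenate([fk(q,k)[0]-p for q,p,_ in D])
k=least_squares(ferr,[0,300,400,400,250]).x
def ik(P,Q,q0):
    f=lambda q:(lambda o:np.r_[(o[0]-P)/100,(Q.inv()*o[1]).as_rotvec()])(fk(q,k))
    lo=[-2.63,-.92,.06,-1.3,0,-3.02];hi=[2.63,2.1,2.66,4.44,2.69,3.02]
    s=least_squares(f,np.clip(q0,np.array(lo)+.01,np.array(hi)-.01),bounds=(lo,hi)); return s.x,np.abs(s.fun).max()
E
python3 - <<'E'
from fk import *
print(k.round(1),ferr(k).round(1))
for q,p,e in D: print("rot err",(R.from_euler('xyz',e).inv()*fk(q,k)[1]).as_rotvec().round(3))
rel=np.load("rel.npy"); P,Q=goal(MAT,rel)
q0=np.array(D[2][0])
for back in(0,80,150):
  for zz in(0,10,130):
    for init in([-.06,.5,1.6,0,.2,1.57],[-.06,.5,1.6,3.1,.2,-1.57]):
        q,e=ik(P-back*F+[0,0,zz],Q,init); print(back,zz,q.round(2),round(e,3))
E
```

```text
[-35.4 232.1 589.1 493.2 351. ] [-3.   4.8  3.4  7.3 -1.2 -3.4 -0.2 -1.5 -0. ]
rot err [-0.  0. -0.]
rot err [ 0. -0.  0.]
rot err [ 0. -0. -0.]
0 0 [-0.05  0.41  2.19 -1.04  0.    2.66] 0.512
0 0 [ 0.01  0.63  2.47  3.28  1.02 -1.58] 0.0
0 10 [-0.05  0.4   2.19 -1.07  0.    2.69] 0.499
0 10 [ 0.01  0.6   2.47  3.28  0.99 -1.58] 0.0
0 130 [-0.06  0.19  2.23 -0.99  0.    2.6 ] 0.333
0 130 [ 0.01  0.29  2.44  3.33  0.65 -1.66] 0.0
80 0 [-0.05  0.32  2.32 -1.09  0.    2.71] 0.554
80 0 [ 0.05  0.64  2.63  3.3   1.19 -1.55] 0.0
80 10 [-0.05  0.3   2.32 -1.06  0.    2.69] 0.539
80 10 [ 0.05  0.61  2.64  3.31  1.15 -1.55] 0.0
80 130 [-0.05  0.07  2.36 -0.99  0.    2.61] 0.349
80 130 [ 0.05  0.2   2.59  3.37  0.71 -1.66] 0.0
150 0 [-0.03  0.24  2.43 -0.4   0.    2.04] 0.585
150 0 [ 0.24  0.46  2.66  3.66  0.86 -1.66] 0.177
150 10 [-0.03  0.22  2.44 -0.4   0.    2.03] 0.567
150 10 [ 0.23  0.43  2.66  3.64  0.83 -1.68] 0.179
150 130 [-0.04 -0.05  2.48 -0.67  0.    2.3 ] 0.349
150 130 [-0.04 -0.05  2.48  1.42  0.    0.21] 0.349
```

```bash
cat >> fk.py <<'E'
def jplan(qs,g=1,report=None):
    rows=[]
    for a,b in zip(qs[:-1],qs[1:]):
        (p,Q),(p2,Q2)=fk(a,k),fk(b,k); t=Q.inv().apply(p2-p)/40; w=(Q.inv()*Q2).as_rotvec(degrees=True)
        rows.append(" ".join([str(g)]+[f"{v:.2f}" for v in t]+[f"{v:.1f}" for v in w]))
        if report is not None: print(p2.round(),"base",(p2+Q2.apply(report[0])).round(),"axis z",Q2.apply(report[1]).round(2), np.abs(w).max().round(1),np.abs(t).max().round(2))
    print(len(rows),"; ".join(rows))
E
python3 - <<'E'
from fk import *
rel=np.load("rel.npy"); q=np.array(r.sense()['qpos'])
qa=q.copy(); qa[4]=.4; qa[5]=2.6
qb=np.array([-.02,-.05,2.45,3.2,.4,-1.6])
A=[q+(qa-q)*t for t in np.linspace(0,1,4)]; 
B=[qa+(qb-qa)*t for t in np.linspace(0,1,18)]
jplan(A+B[1:],1,rel)
E
```

```text
[436. -76. 258.] base [422. -74. 225.] axis z [ 0.22 -0.02  0.98] 6.2 0.93
[ 408. -109.  241.] base [ 392. -107.  210.] axis z [ 0.29 -0.02  0.96] 6.3 0.95
[ 376. -141.  229.] base [ 359. -138.  199.] axis z [ 0.36 -0.02  0.93] 6.4 0.97
[ 367. -115.  207.] base [ 347. -111.  179.] axis z [ 0.43 -0.06  0.9 ] 4.7 0.67
[361. -85. 191.] base [340. -80. 163.] axis z [ 0.48 -0.09  0.87] 4.3 0.7
[360. -52. 180.] base [337. -47. 154.] axis z [ 0.52 -0.11  0.85] 5.0 0.8
[363. -18. 175.] base [340. -12. 150.] axis z [ 0.54 -0.14  0.83] 5.3 0.85
[372.  16. 176.] base [348.  21. 151.] axis z [ 0.54 -0.16  0.83] 5.4 0.85
[384.  46. 183.] base [361.  52. 157.] axis z [ 0.52 -0.18  0.84] 5.2 0.81
[401.  73. 195.] base [379.  79. 168.] axis z [ 0.48 -0.21  0.85] 4.6 0.71
[422.  93. 210.] base [401. 100. 182.] axis z [ 0.43 -0.23  0.87] 3.7 0.58
[445. 107. 228.] base [426. 114. 198.] axis z [ 0.37 -0.25  0.9 ] 4.1 0.69
[469. 114. 247.] base [453. 121. 216.] axis z [ 0.29 -0.26  0.92] 4.6 0.76
[494. 113. 266.] base [481. 120. 234.] axis z [ 0.21 -0.26  0.94] 4.8 0.78
[518. 104. 283.] base [508. 111. 2
[... 374 characters left out ...]
275.] axis z [-0.09 -0.01  1.  ] 5.2 0.77
20 1 -0.70 0.93 -0.08 -6.2 -4.5 1.9; 1 -0.66 0.95 -0.08 -6.3 -4.2 1.9; 1 -0.63 0.97 -0.08 -6.4 -4.0 1.9; 1 -0.67 -0.57 0.05 3.4 -4.7 -1.8; 1 -0.52 -0.70 0.05 4.3 -3.8 -1.7; 1 -0.34 -0.80 0.05 5.0 -2.7 -1.7; 1 -0.15 -0.85 0.06 5.3 -1.5 -1.6; 1 0.05 -0.85 0.06 5.4 -0.2 -1.6; 1 0.25 -0.81 0.07 5.2 1.1 -1.5; 1 0.43 -0.71 0.07 4.6 2.3 -1.5; 1 0.58 -0.57 0.08 3.7 3.3 -1.4; 1 0.69 -0.40 0.09 2.7 4.1 -1.4; 1 0.76 -0.21 0.09 1.5 4.6 -1.4; 1 0.78 -0.01 0.10 0.2 4.8 -1.3; 1 0.74 0.19 0.10 -1.1 4.6 -1.3; 1 0.66 0.38 0.11 -2.4 4.1 -1.3; 1 0.53 0.54 0.11 -3.5 3.4 -1.4; 1 0.37 0.66 0.11 -4.3 2.4 -1.4; 1 0.18 0.74 0.11 -4.9 1.2 -1.4; 1 -0.02 0.77 0.11 -5.2 -0.1 -1.5
```

Run:
```python
from fk import *
rel=np.load("rel.npy"); q=np.array(r.sense()['qpos'])
qa=q.copy(); qa[4]=.38; qa[5]=2.55
qb=np.array([.08,-.33,2.5,3.2,.36,-1.62])
A=[q+(qa-q)*t for t in np.linspace(0,1,4)]; 
B=[qa+(qb-qa)*t for t in np.linspace(0,1,18)]
jplan(A+B[1:],1,rel)
```

```text
[437. -74. 259.] base [424. -73. 226.] axis z [ 0.22 -0.01  0.98] 5.8 0.88
[ 411. -106.  243.] base [ 395. -104.  211.] axis z [0.29 0.01 0.96] 5.9 0.89
[ 381. -136.  231.] base [ 363. -135.  200.] axis z [0.37 0.02 0.93] 6.0 0.9
[ 372. -109.  215.] base [ 352. -107.  186.] axis z [ 0.42 -0.01  0.91] 3.8 0.61
[367. -78. 204.] base [346. -75. 176.] axis z [ 0.45 -0.04  0.89] 4.6 0.73
[365. -44. 199.] base [343. -41. 171.] axis z [ 0.47 -0.06  0.88] 5.1 0.82
[367. -10. 199.] base [345.  -6. 172.] axis z [ 0.48 -0.09  0.88] 5.3 0.86
[373.  24. 206.] base [351.  27. 178.] axis z [ 0.46 -0.11  0.88] 5.3 0.86
[382.  55. 218.] base [362.  59. 189.] axis z [ 0.43 -0.13  0.89] 5.0 0.82
[395.  83. 235.] base [376.  87. 205.] axis z [ 0.38 -0.15  0.91] 4.4 0.73
[409. 105. 256.] base [392. 109. 226.] axis z [ 0.32 -0.17  0.93] 3.9 0.61
[425. 121. 281.] base [411. 126. 249.] axis z [ 0.25 -0.19  0.95] 4.5 0.7
[442. 131. 307.] base [431. 136. 274.] axis z [ 0.16 -0.2   0.97] 4.9 0.76
[459. 133. 333.] base [451. 139. 299.] axis z [ 0.08 -0.21  0.97] 5.0 0.78
[475. 129. 359.] base [470. 134. 324.] a
[... 381 characters left out ...]
-0.27 -0.02  0.96] 4.3 0.61
20 1 -0.66 0.88 -0.07 -5.8 -4.3 1.0; 1 -0.65 0.89 -0.07 -5.9 -4.2 1.0; 1 -0.63 0.90 -0.07 -6.0 -4.1 1.0; 1 -0.54 -0.61 -0.07 3.8 -3.5 -1.6; 1 -0.40 -0.73 -0.07 4.6 -2.6 -1.6; 1 -0.24 -0.82 -0.07 5.1 -1.5 -1.7; 1 -0.06 -0.86 -0.06 5.3 -0.4 -1.7; 1 0.12 -0.86 -0.06 5.3 0.8 -1.7; 1 0.30 -0.82 -0.06 5.0 2.0 -1.7; 1 0.46 -0.73 -0.05 4.4 3.0 -1.7; 1 0.60 -0.61 -0.05 3.6 3.9 -1.6; 1 0.70 -0.45 -0.04 2.6 4.5 -1.6; 1 0.76 -0.28 -0.04 1.5 4.9 -1.6; 1 0.78 -0.10 -0.03 0.3 5.0 -1.5; 1 0.75 0.08 -0.03 -0.9 4.8 -1.5; 1 0.69 0.24 -0.03 -2.0 4.3 -1.4; 1 0.58 0.39 -0.03 -2.9 3.6 -1.4; 1 0.44 0.50 -0.03 -3.6 2.7 -1.3; 1 0.28 0.58 -0.03 -4.1 1.6 -1.3; 1 0.10 0.61 -0.03 -4.3 0.5 -1.3
```

Call:
move_arm --series "1 -0.66 0.88 -0.07 -5.8 -4.3 1.0; 1 -0.65 0.89 -0.07 -5.9 -4.2 1.0; 1 -0.63 0.90 -0.07 -6.0 -4.1 1.0; 1 -0.54 -0.61 -0.07 3.8 -3.5 -1.6; 1 -0.40 -0.73 -0.07 4.6 -2.6 -1.6; 1 -0.24 -0.82 -0.07 5.1 -1.5 -1.7; 1 -0.06 -0.86 -0.06 5.3 -0.4 -1.7; 1 0.12 -0.86 -0.06 5.3 0.8 -1.7"

```text
clock: 7.7
eef_pos: [365.9, 29.2, 194.3]
tcp_rot: [-3.017, -0.529, -0.057]
contact_force: [-0.2, -0.2, -1.3]
opening: 0.456
```

Run:
```python
from fk import *
rel=np.load("rel.npy"); s=r.sense(); q=np.array(s['qpos']); print(q.round(3),s['eef_pos'],s['opening'])
qb=np.array([.08,-.33,2.5,3.2,.38,-1.62])
n=int(np.ceil(abs(qb-q)[3:].max()/.25)); jplan([q+(qb-q)*t for t in np.linspace(0,1,n+1)],1,rel)
```

```text
[-0.027 -0.287  2.522  0.293  0.389  1.324] [365.87034635  29.21055343 194.34590307] 0.4563391375568852
[374.  61. 205.] base [352.  64. 177.] axis z [ 0.47 -0.11  0.88] 5.2 0.84
[387.  90. 223.] base [367.  93. 194.] axis z [ 0.42 -0.14  0.9 ] 4.5 0.75
[402. 113. 246.] base [384. 117. 216.] axis z [ 0.35 -0.16  0.92] 4.2 0.64
[420. 130. 272.] base [404. 134. 240.] axis z [ 0.27 -0.18  0.94] 4.9 0.75
[438. 139. 300.] base [426. 144. 267.] axis z [ 0.18 -0.2   0.96] 5.3 0.82
[456. 142. 328.] base [447. 147. 295.] axis z [ 0.09 -0.21  0.97] 5.4 0.84
[474. 137. 356.] base [468. 143. 321.] axis z [-0.01 -0.21  0.98] 5.2 0.82
[489. 125. 381.] base [487. 131. 346.] axis z [-0.1  -0.2   0.98] 4.7 0.75
[503. 108. 402.] base [503. 113. 367.] axis z [-0.18 -0.17  0.97] 3.9 0.64
[513.  86. 419.] base [515.  89. 384.] axis z [-0.24 -0.13  0.96] 3.9 0.54
[519.  61. 430.] base [523.  63. 395.] axis z [-0.28 -0.08  0.96] 4.4 0.63
[522.  34. 435.] base [527.  35. 400.] axis z [-0.29 -0.02  0.96] 4.6 0.66
12 1 0.33 -0.84 -0.07 5.2 2.2 -1.7; 1 0.50 -0.75 -0.07 4.5 3.3 -1.7; 1 0.64 -0.62 -0.07 3.7 4.2 -1.7; 1 0.75 -0.47 -0.06 2.7 4.9 -1.6; 1 0.82 -0.29 -0.06 1.5 5.3 -1.6; 1 0.84 -0.10 -0.05 0.2 5.4 -1.6; 1 0.82 0.09 -0.05 -1.0 5.2 -1.5; 1 0.75 0.27 -0.05 -2.1 4.7 -1.5; 1 0.64 0.42 -0.05 -3.1 3.9 -1.4; 1 0.49 0.54 -0.04 -3.9 3.0 -1.4; 1 0.32 0.63 -0.05 -4.4 1.9 -1.3; 1 0.14 0.66 -0.05 -4.6 0.6 -1.3
```

Tracking is excellent, so I'll continue.

Call:
move_arm --series "1 0.33 -0.84 -0.07 5.2 2.2 -1.7; 1 0.50 -0.75 -0.07 4.5 3.3 -1.7; 1 0.64 -0.62 -0.07 3.7 4.2 -1.7; 1 0.75 -0.47 -0.06 2.7 4.9 -1.6; 1 0.82 -0.29 -0.06 1.5 5.3 -1.6; 1 0.84 -0.10 -0.05 0.2 5.4 -1.6; 1 0.82 0.09 -0.05 -1.0 5.2 -1.5; 1 0.75 0.27 -0.05 -2.1 4.7 -1.5; 1 0.64 0.42 -0.05 -3.1 3.9 -1.4; 1 0.49 0.54 -0.04 -3.9 3.0 -1.4; 1 0.32 0.63 -0.05 -4.4 1.9 -1.3; 1 0.14 0.66 -0.05 -4.6 0.6 -1.3"

```text
clock: 9.2
eef_pos: [529.9, 41.2, 428.8]
tcp_rot: [3.022, -1.348, 0.192]
contact_force: [0.2, -0.4, -0.6]
opening: 0.456
```

Run:
```python
from fk import *
rel=np.load("rel.npy"); s=r.sense(); q=np.array(s['qpos']); print(q.round(3),s['eef_pos'],s['opening'])
p,Q=pose(s)
for back in (60,90,110):
  for zz in(130,12):
    P1,Q1=goal(MAT-back*F+[0,0,zz],rel); print(back,zz,P1,[np.round(v,2) for v in ik(P1,Q1,q)])
P1,Q1=goal(MAT-90*F+[0,0,130],rel); P2,_=goal(MAT-90*F+[0,0,12],rel)
plan(P1,Q1,1); plan(P2,Q1,1,P1,Q1)
```

```text
[ 0.083 -0.313  2.493  3.175  0.388 -1.626] [529.8910051   41.18396473 428.77992512] 0.45572205860881276
60 130 [573.22198186 -26.93372502 170.81243593] [array([ 0.04,  0.23,  2.55,  3.36,  0.7 , -1.66]), np.float64(0.0)]
60 12 [573.22198186 -26.93372502  52.81243593] [array([ 0.04,  0.6 ,  2.6 ,  3.3 ,  1.1 , -1.56]), np.float64(0.0)]
90 130 [543.44559731 -23.27764472 170.81243593] [array([ 0.06,  0.19,  2.61,  3.38,  0.72, -1.66]), np.float64(0.0)]
90 12 [543.44559731 -23.27764472  52.81243593] [array([ 0.06,  0.61,  2.66,  3.31,  1.17, -1.55]), np.float64(0.0)]
110 130 [523.59467427 -20.84025785 170.81243593] [array([ 0.07,  0.17,  2.65,  3.4 ,  0.74, -1.66]), np.float64(0.0)]
110 12 [523.59467427 -20.84025785  52.81243593] [array([ 0.1 ,  0.54,  2.66,  3.39,  1.04, -1.57]), np.float64(0.07)]
7 1 -0.90 0.21 0.23 -1.4 -2.4 0.8; 1 -0.88 0.21 0.28 -1.4 -2.4 0.8; 1 -0.87 0.22 0.32 -1.4 -2.4 0.8; 1 -0.85 0.22 0.36 -1.4 -2.4 0.8; 1 -0.83 0.22 0.40 -1.4 -2.4 0.8; 1 -0.81 0.23 0.44 -1.4 -2.4 0.8; 1 -0.79 0.22 0.48 -1.4 -2.4 0.8
4 1 -0.64 -0.00 0.37 0.0 0.0 0.0; 1 -0.64 -0.00 0.37 0.0 0.0 0.0; 1 -0.64 -0.00 0.37 0.0 0.0 0.0; 1 -0.64 -0.00 0.37 0.0 0.0 0.0
```

Run:
```python
from fk import *
rel=np.load("rel.npy"); P1,Q1=goal(MAT-65*F+[0,0,110],rel); plan(P1,Q1,1,n=8)
```

```text
8 1 -0.83 0.20 0.29 -1.3 -2.1 0.7; 1 -0.82 0.20 0.33 -1.3 -2.1 0.7; 1 -0.80 0.20 0.36 -1.3 -2.1 0.7; 1 -0.78 0.20 0.40 -1.3 -2.1 0.7; 1 -0.77 0.20 0.43 -1.3 -2.1 0.7; 1 -0.75 0.20 0.46 -1.3 -2.1 0.7; 1 -0.73 0.20 0.49 -1.3 -2.1 0.7; 1 -0.71 0.20 0.53 -1.3 -2.1 0.7
```

Call:
move_arm --series "1 -0.83 0.20 0.29 -1.3 -2.1 0.7; 1 -0.82 0.20 0.33 -1.3 -2.1 0.7; 1 -0.80 0.20 0.36 -1.3 -2.1 0.7; 1 -0.78 0.20 0.40 -1.3 -2.1 0.7; 1 -0.77 0.20 0.43 -1.3 -2.1 0.7; 1 -0.75 0.20 0.46 -1.3 -2.1 0.7; 1 -0.73 0.20 0.49 -1.3 -2.1 0.7; 1 -0.71 0.20 0.53 -1.3 -2.1 0.7; 1 0 0 0 0 0 0"

```text
clock: 10.32
eef_pos: [567.1, -29.1, 128.3]
tcp_rot: [3.087, -1.024, -0.075]
contact_force: [-0.5, 0.0, -0.1]
opening: 0.461
```

Run:
```python
from fk import *
rel=np.load("rel.npy"); s=r.sense(); p,Q=pose(s); base=p+Q.apply(rel[0]); print(np.round(s['qpos'],2),base,Q.apply(rel[1]))
im=vision.grab_frame("side"); T=vision.grab_frame("top"); cv2.imwrite("pics/s3.png",np.hstack([im[60:360,180:480],T[90:290,200:400].repeat(3,0).repeat(3,1)[:300*2:2,:300*2:2]])[:,:,::-1])
cv2.imwrite("pics/s3.png",im[60:360,180:480,::-1].repeat(2,0).repeat(2,1))
print("px base tip",proj("side",base),proj("side",base+110*Q.apply(rel[1])))
P,Qg=goal(MAT-65*F+[0,0,12],rel); plan(P,Qg,1)
P2,_=goal(MAT+[0,0,8],rel); plan(P2,Qg,1,P,Qg)
```

```text
[ 0.04  0.46  2.51  3.34  0.86 -1.64] [560.00181291 -29.21038415  93.69844777] [0.03066767 0.02467358 0.99922505]
px base tip [300.42335628 248.97678319] [297.72957675 186.23795088]
3 1 -0.56 -0.04 0.34 0.3 0.4 0.4; 1 -0.56 -0.03 0.34 0.3 0.4 0.4; 1 -0.56 -0.03 0.33 0.3 0.4 0.4
2 1 0.36 0.00 0.73 0.0 0.0 0.0; 1 0.36 0.00 0.73 0.0 0.0 0.0
```

View pics/s3.png

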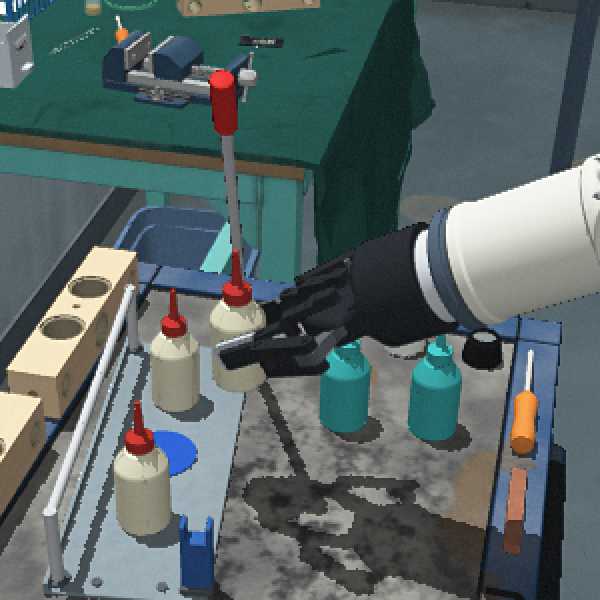

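The bottle is upright at crop (238,320), and its tip is where the model predicts at (298,186). Next I'll descend and correct.

Call:
move_arm --series "1 -0.5 -0.03 0.30 0.3 0.4 0.4; 1 -0.5 -0.03 0.30 0.3 0.4 0.4; 1 -0.3 -0.03 0.2 0.3 0.4 0.4; 1 0 0 0 0 0 0; 1 0 0 0 0 0 0"

```text
clock: 11.05
eef_pos: [571.6, -24.8, 77.3]
tcp_rot: [3.137, -1.065, -0.109]
contact_force: [0.1, 0.1, -1.0]
opening: 0.457
```

Run:
```python
from fk import *
rel=np.load("rel.npy"); s=r.sense(); p,Q=pose(s); base=p+Q.apply(rel[0]); print(np.round(s['qpos'],2),base,Q.apply(rel[1]))
P,Qg=goal(MAT-20*F+[0,0,10],rel); plan(P,Qg,1,n=3)
```

```text
[ 0.03  0.69  2.51  3.28  1.12 -1.56] [565.95120478 -24.26818143  42.40100552] [-0.01182497  0.0033796   0.99992437]
3 1 -0.02 0.02 0.41 -0.1 -0.2 0.1; 1 -0.02 0.02 0.41 -0.1 -0.2 0.1; 1 -0.02 0.02 0.41 -0.1 -0.2 0.1
```

Call:
move_arm --series "1 -0.02 0.02 0.41 -0.1 -0.2 0.1; 1 -0.02 0.02 0.41 -0.1 -0.2 0.1; 1 -0.02 0.02 0.41 -0.1 -0.2 0.1; 1 0 0 0 0 0 0; 1 0 0 0 0 0 0"

```text
clock: 11.68
eef_pos: [617.8, -32.7, 52.5]
tcp_rot: [-3.141, -1.058, -0.121]
contact_force: [-0.2, 0.2, -1.1]
opening: 0.461
```

Run:
```python
from fk import *
rel=np.load("rel.npy"); s=r.sense(); p,Q=pose(s); base=p+Q.apply(rel[0]); print(np.round(s['qpos'],2),base,Q.apply(rel[1]))
P,Qg=goal(MAT+[0,0,6],rel); plan(P,Qg,1,n=2)
```

```text
[ 0.01  0.74  2.41  3.27  1.06 -1.57] [611.93162164 -31.99200924  17.63858447] [-6.02577054e-03  5.42400096e-04  9.99981698e-01]
2 1 0.03 -0.00 0.20 -0.0 -0.2 0.0; 1 0.03 -0.00 0.20 -0.0 -0.2 0.0
```

Call:
move_arm --series "1 0.03 0 0.18 0 -0.2 0; 1 0.03 0 0.18 0 -0.2 0; 1 0 0 0 0 0 0; 1 0 0 0 0 0 0"

```text
clock: 12.18
eef_pos: [631.6, -34.3, 47.0]
tcp_rot: [3.142, -1.05, -0.12]
contact_force: [0.2, 0.4, -0.4]
opening: 0.462
```

Run:
```python
from fk import *
rel=np.load("rel.npy"); s=r.sense(); p,Q=pose(s); base=p+Q.apply(rel[0]); print(s['contact_force'],base,Q.apply(rel[1]))
im=vision.grab_frame("side"); cv2.imwrite("pics/s4.png",cv2.resize(im[160:360,200:400,::-1],(600,600)))
print("px tip",proj("side",base+110*Q.apply(rel[1])),"px base",proj("side",base))
for b in blobs(im,(0,150,90),(8,255,255),(230,180,320,330),40): print(b[0],b[1])
P,Qg=goal(MAT+[0,0,1],rel); plan(P,Qg,1,n=2)
```

```text
[ 0.22000912  0.36230848 -0.37820952] [625.46386304 -33.60343996  12.23786731] [ 2.36742173e-03 -2.78593097e-04  9.99997159e-01]
px tip [258.85167453 225.61584957] px base [261.66776859 282.2968969 ]
[266.3 219.4] [261, 204, 12, 25, 157]
[258.9 240.8] [253, 225, 13, 25, 178]
[249.1 277.2] [243, 261, 14, 26, 204]
2 1 -0.05 -0.00 0.04 -0.0 0.1 0.0; 1 -0.05 -0.00 0.04 -0.0 0.1 0.0
```

View pics/s4.png

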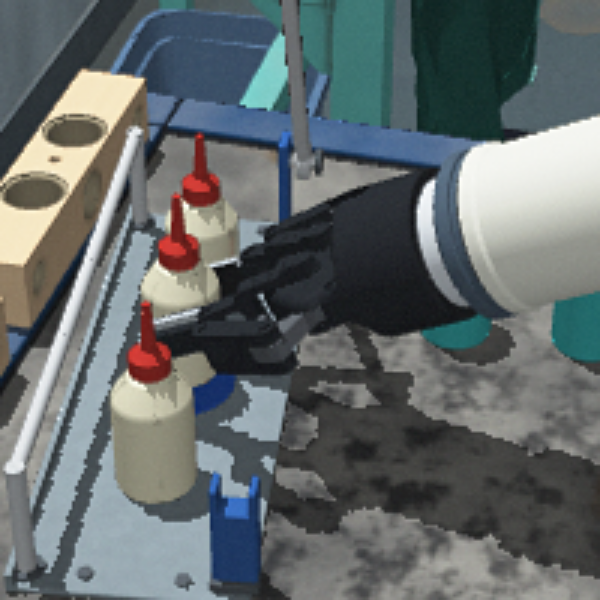

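The side view shows the bottle upright between its neighbours, its tip at (259,225) as predicted, and its base just above the mat. I'll lower the last few millimetres.

Call:
move_arm --series "1 -0.05 0 0.04 0 0.1 0; 1 -0.05 0 0.05 0 0.1 0; 1 0 0 0 0 0 0; 1 0 0 0 0 0 0"

```text
clock: 12.72
eef_pos: [632.4, -34.4, 41.2]
tcp_rot: [3.141, -1.053, -0.12]
contact_force: [0.9, 0.4, -1.5]
opening: 0.457
```

Run:
```python
from fk import *
rel=np.load("rel.npy"); s=r.sense(); p,Q=pose(s); base=p+Q.apply(rel[0]); print(s['contact_force'],base,Q.apply(rel[1]))
P,Qg=goal(MAT+[0,0,0],rel); plan(P,Qg,1,n=1)
```

```text
[ 0.89452961  0.44614194 -1.4837987 ] [626.33888828 -33.70745236   6.35263519] [-7.26772137e-04  1.45672464e-04  9.99999725e-01]
1 1 -0.00 -0.01 0.01 -0.1 -0.0 0.1
```

Call:
move_arm --series "1 -0.044 0 0.025 0 0 0; 1 0 0 0 0 0 0; 1 0 0 0 0 0 0"

```text
clock: 13.1
eef_pos: [632.4, -34.4, 39.1]
tcp_rot: [3.142, -1.053, -0.12]
contact_force: [0.5, -0.2, -0.4]
opening: 0.458
```

Call:
move_arm --series "1 -0.033 0 0.019 0 0 0; 1 0 0 0 0 0 0; 1 0 0 0 0 0 0"

```text
clock: 13.48
eef_pos: [632.6, -34.4, 37.8]
tcp_rot: [-3.142, -1.054, -0.12]
contact_force: [0.5, -0.3, -0.8]
opening: 0.456
```

Call:
move_arm --series "1 -0.033 0 0.019 0 0 0; 1 0 0 0 0 0 0; 1 0 0 0 0 0 0"

```text
clock: 13.85
eef_pos: [633.2, -34.5, 37.8]
tcp_rot: [-3.141, -1.058, -0.121]
contact_force: [-0.5, 0.5, -0.4]
opening: 0.452
```

Run:
```python
from fk import *
rel=np.load("rel.npy"); s=r.sense(); p,Q=pose(s); base=p+Q.apply(rel[0]); print(s['contact_force'],s['wrist_torque'],base)
im=vision.grab_frame("side"); 
print("px tip",proj("side",base+110*Q.apply(rel[1])))
for b in blobs(im,(0,150,90),(8,255,255),(230,180,320,330),40): print(b[0],b[1])
```

```text
[-0.47692525  0.51890545 -0.41711595] [ 0.07166545  0.45424939 -0.0258548 ] [627.27228329 -33.81698891   2.95111426]
px tip [258.51665115 230.57297251]
[266.3 219.4] [261, 204, 12, 25, 156]
[258.4 245.4] [252, 230, 14, 25, 174]
[249.1 277.2] [243, 261, 14, 26, 204]
```

The arm has stopped descending, so the bottle is seated on the mat. I'll release with a partial opening and back out.

Call:
move_arm --series "0 0 0 0 0 0 0; -0.2 0 0 0 0 0 0; -0.35 0 0 0 0 0 0; -0.4 0 0 0 0 0 0; -0.4 0 0 0 0 0 0; -0.4 0 0 0 0 0 0"

```text
clock: 14.65
eef_pos: [633.2, -34.5, 37.6]
tcp_rot: [-3.141, -1.058, -0.121]
contact_force: [-0.9, 0.0, -0.8]
opening: 0.701
```

Run:
```python
from fk import *
im=vision.grab_frame("side"); s=r.sense(); print(s['clock'],s['contact_force'],s['eef_pos'])
for b in blobs(im,(0,150,90),(8,255,255),(230,180,320,330),40): print(b[0],b[1])
```

```text
14.7 [-0.86869227  0.29372447 -0.16128887] [633.20257334 -34.48935578  37.5980917 ]
[266.3 219.4] [261, 204, 12, 25, 157]
[258.8 245.8] [253, 230, 13, 25, 175]
[249.1 277.2] [243, 261, 14, 26, 205]
```

Released: the bottle barely moved and the neighbours are unchanged. I'll retreat straight back along the tool axis.

Call:
move_arm --series "-0.4 0 0 -0.3 0 0 0; -0.4 0 0 -0.5 0 0 0; -0.4 0 0 -0.6 0 0 0; -0.4 0 0 -0.6 0 0 0; -0.4 0 0 0 0 0 0"

```text
clock: 15.32
eef_pos: [559.3, -25.9, 78.8]
tcp_rot: [3.141, -1.057, -0.12]
contact_force: [1.0, -0.1, -0.5]
opening: 0.702
```

Run:
```python
from fk import *
im=vision.grab_frame("side"); T=vision.grab_frame("top"); s=r.sense(); print(s['clock'],s['eef_pos'],np.round(s['qpos'],2))
cv2.imwrite("pics/st5.png",np.hstack([cv2.resize(im[160:360,200:400,::-1],(400,400)),cv2.resize(T[110:250,200:400,::-1],(400,280)).copy() if 0 else cv2.resize(T[100:300,200:400,::-1],(400,400))]))
rs=blobs(im,(0,150,90),(8,255,255),(230,60,330,330),40); rt=blobs(T,(0,150,90),(8,255,255),(230,120,400,220),10)
for b in rs+rt: print(b[0],b[1])
```

```text
15.425 [561.28420113 -25.96247892  78.64437072] [ 0.03  0.68  2.53  3.29  1.13 -1.56]
[291.5 110.7] [285, 95, 14, 33, 377]
[266.4 219.4] [261, 204, 12, 25, 159]
[258.7 245.5] [253, 230, 13, 25, 176]
[249.1 277.1] [243, 261, 14, 26, 206]
```

View pics/st5.png

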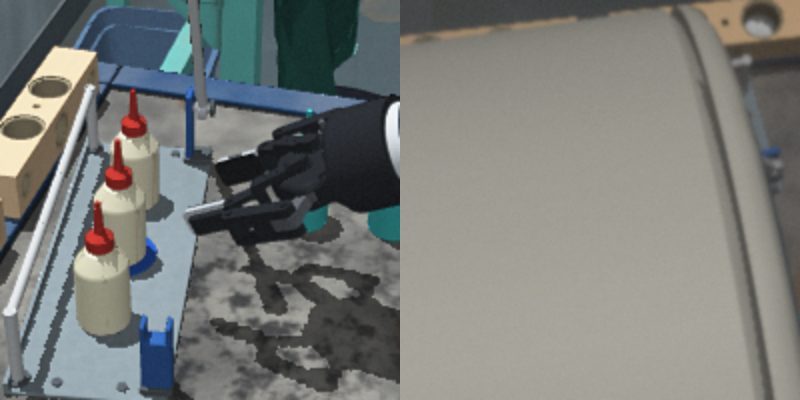

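The placed bottle stands on the mat at left crop (120,220), both neighbours are undisturbed and the gripper is clear. Next is the bar: I'll keep this tool orientation, close the fingers and push the bar down along its arc from its upper side.

```bash
cat >> fk.py <<'E'
def lane(x,y,z): 
    c,s=np.cos(PSI),np.sin(PSI); return np.array([MAT[0]+c*x-s*y,MAT[1]+s*x+c*y,z])
def tolane(p):
    c,s=np.cos(PSI),np.sin(PSI); d=np.array(p)[:2]-MAT[:2]; return np.array([c*d[0]+s*d[1],-s*d[0]+c*d[1],p[2]])
def arc(th,x=-40,rho=255,off=0):
    """TCP for fingers touching the bar at angle th (off: extra clearance along the normal)"""
    th=np.radians(th); n=9+off
    return lane(x,-142+rho*np.cos(th)-n*np.sin(th)-14.5, 59+rho*np.sin(th)+n*np.cos(th)+6)
E
python3 - <<'E'
from fk import *
rel=np.load("rel.npy"); _,Qg=goal(MAT,rel); s=r.sense(); q=np.array(s['qpos'])
print("placed bottle by tip, side ray:",tolane(onz("side",(259.2,230.3),116)))
W=[lane(-125,-20,150),arc(63.6,-125,off=25)]
for P in W+[arc(t,off=(25 if t>63 else 0)) for t in(63.6,50,35,20,10,0)]:
    q,e=ik(P,Qg,q); print(P.round(),q.round(2),round(e,3))
plan(W[0],Qg,0.5); plan(W[1],Qg,1,W[0],Qg)
E
```

```text
placed bottle by tip, side ray: [ -1.8061616    3.30516669 116.        ]
[506. -71. 150.] [-0.17  0.18  2.66  3.08  0.7  -1.55] 0.051
[ 513. -124.  309.] [-0.39 -0.18  2.48  2.26  0.3  -0.85] 0.0
[ 598. -112.  309.] [-0.25 -0.03  2.36  2.7   0.26 -1.2 ] 0.0
[587. -39. 266.] [-0.01  0.01  2.44  3.42  0.37 -1.77] 0.0
[580.   8. 219.] [ 0.16  0.11  2.5   3.62  0.55 -1.84] 0.0
[576.  40. 161.] [ 0.28  0.27  2.54  3.66  0.75 -1.76] 0.0
[574.  53. 118.] [ 0.32  0.39  2.55  3.65  0.88 -1.68] 0.0
[573.  58.  74.] [ 0.34  0.53  2.56  3.62  1.01 -1.6 ] 0.0
3 0.5 0.32 0.43 -0.65 -0.0 -0.1 0.0; 0.5 0.31 0.43 -0.65 -0.0 -0.1 0.0; 0.5 0.31 0.43 -0.65 -0.0 -0.1 0.0
5 1 0.72 0.26 -0.33 0.0 0.0 0.0; 1 0.72 0.26 -0.33 0.0 0.0 0.0; 1 0.72 0.26 -0.33 0.0 0.0 0.0; 1 0.72 0.26 -0.33 0.0 0.0 0.0; 1 0.72 0.26 -0.33 0.0 0.0 0.0
```

```bash
cat >> fk.py <<'E'
def rt(P,tilt=25):
    az=np.arctan2(P[1],P[0]); f=np.array([np.cos(az),np.sin(az),0]); return tool(np.array([0,0,1.]),np.radians(tilt),-f)
E
python3 - <<'E'
from fk import *
q=np.array(r.sense()['qpos'])
W=[lane(-105,0,170),arc(63.6,-110,off=25)]
for P in W+[arc(t,off=(25 if t>63 else 0)) for t in(63.6,50,35,20,10,0)]:
    q,e=ik(P,rt(P),q); print(P.round(),q.round(2),round(e,3))
plan(W[0],rt(W[0]),0.5,n=4); plan(W[1],rt(W[1]),1,W[0],rt(W[0]),n=5)
E
```

```text
[523. -48. 170.] [-0.09  0.19  2.66  3.14  0.79 -1.57] 0.058
[ 528. -122.  309.] [-0.23 -0.13  2.52  3.14  0.38 -1.57] 0.0
[ 598. -112.  309.] [-0.19 -0.01  2.41  3.14  0.39 -1.57] 0.0
[587. -39. 266.] [-0.07  0.04  2.49  3.14  0.53 -1.57] 0.0
[580.   8. 219.] [ 0.01  0.15  2.55  3.14  0.7  -1.57] 0.0
[576.  40. 161.] [ 0.07  0.32  2.6   3.14  0.92 -1.57] 0.0
[574.  53. 118.] [ 0.09  0.46  2.62  3.14  1.07 -1.57] 0.0
[573.  58.  74.] [ 0.1   0.61  2.62  3.14  1.23 -1.57] 0.0
4 0.5 0.39 0.17 -0.47 0.4 1.1 -0.2; 0.5 0.40 0.17 -0.47 0.4 1.1 -0.2; 0.5 0.41 0.17 -0.46 0.4 1.1 -0.2; 0.5 0.41 0.16 -0.45 0.4 1.1 -0.2
5 1 0.65 0.36 -0.24 -1.4 0.0 0.7; 1 0.66 0.36 -0.23 -1.4 0.0 0.7; 1 0.66 0.36 -0.22 -1.4 0.0 0.7; 1 0.67 0.36 -0.21 -1.4 0.0 0.7; 1 0.67 0.35 -0.20 -1.4 0.0 0.7
```

Call:
move_arm --series "0 0.39 0.17 -0.47 0.4 1.1 -0.2; 0.5 0.4 0.17 -0.47 0.4 1.1 -0.2; 1 0.41 0.17 -0.4 0.4 1.1 -0.2; 1 0.5 0.16 -0.3 0.4 1.1 -0.2; 1 0.65 0.36 -0.24 -1.4 0 0.7; 1 0.66 0.36 -0.23 -1.4 0 0.7; 1 0.66 0.36 -0.22 -1.4 0 0.7; 1 0.67 0.36 -0.21 -1.4 0 0.7; 1 0.5 0.25 -0.15 -1.4 0 0.7; 1 0 0 0 0 0 0; 1 0 0 0 0 0 0"

```text
clock: 16.8
eef_pos: [544.7, -124.1, 308.9]
tcp_rot: [-3.134, -1.143, -0.237]
contact_force: [0.7, 0.1, 0.2]
opening: 0.005
```

Run:
```python
from fk import *
s=r.sense(); print(s['clock'],s['eef_pos'],tolane(s['eef_pos']),np.round(s['qpos'],2),s['opening'])
P=arc(63.6,-40,off=25); plan(P,rt(P),1,n=4)
P2=arc(63.6,-40,off=0); plan(P2,rt(P2),1,P,rt(P),n=2)
```

```text
16.8 [ 544.69045884 -124.14413633  308.87002855] [-94.09957106 -78.0204782  308.87002855] [-0.22 -0.06  2.48  3.15  0.42 -1.57] 0.005449205218121299
4 1 0.12 -0.15 0.28 0.6 -0.1 -0.3; 1 0.13 -0.15 0.28 0.6 -0.1 -0.3; 1 0.13 -0.14 0.28 0.6 -0.1 -0.3; 1 0.13 -0.14 0.28 0.6 -0.1 -0.3
2 1 -0.16 -0.26 -0.02 0.9 0.0 -0.4; 1 -0.16 -0.27 -0.02 0.9 0.0 -0.4
```

Call:
move_arm --series "1 0.12 -0.15 0.28 0.6 -0.1 -0.3; 1 0.13 -0.15 0.28 0.6 -0.1 -0.3; 1 0.13 -0.14 0.28 0.6 -0.1 -0.3; 1 0.1 -0.1 0.2 0 0 0; 1 0 0 0 0 0 0; 1 0 0 0 0 0 0"

```text
clock: 17.55
eef_pos: [597.8, -110.8, 304.4]
tcp_rot: [-3.138, -1.131, -0.194]
contact_force: [-0.0, 1.4, -0.0]
opening: -0.0
```

Run:
```python
from fk import *
s=r.sense(); print(s['clock'],s['eef_pos'],tolane(s['eef_pos']),s['contact_force'])
im=vision.grab_frame("side"); cv2.imwrite("pics/s6.png",cv2.resize(im[50:350,180:480,::-1],(600,600)))
print("tcp px",proj("side",s['eef_pos']))
P,Q=pose(); 
for t in(60,52,44):
    P2=arc(t); plan(P2,rt(P2),1,P,Q,n=2 if t<60 else 3); P,Q=P2,rt(P2)
```

```text
17.55 [ 597.78357759 -110.79244379  304.37703917] [-39.64492643 -72.3779052  304.37703917] [-0.00150121  1.37481842 -0.03521405]
tcp px [289.00005386  92.63446725]
3 1 -0.15 -0.28 -0.04 1.1 0.1 -0.5; 1 -0.15 -0.28 -0.03 1.1 0.1 -0.5; 1 -0.14 -0.28 -0.03 1.1 0.1 -0.5
2 1 -0.26 -0.36 0.01 1.3 -0.0 -0.6; 1 -0.25 -0.37 0.02 1.3 -0.0 -0.6
2 1 -0.29 -0.33 0.05 1.2 0.0 -0.6; 1 -0.29 -0.33 0.06 1.2 0.0 -0.6
```

View pics/s6.png

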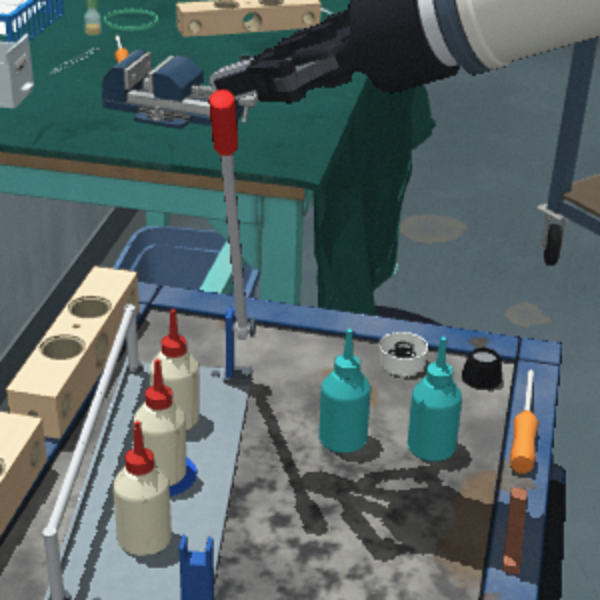

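The closed fingertips sit just behind the red grip on its pivot side, at crop (220,80), and cross the bar's plane as planned. I'll push.

Call:
move_arm --series "1 -0.15 -0.28 -0.04 1.1 0.1 -0.5; 1 -0.15 -0.28 -0.03 1.1 0.1 -0.5; 1 -0.14 -0.28 -0.03 1.1 0.1 -0.5; 1 -0.26 -0.36 0.01 1.3 0 -0.6; 1 -0.25 -0.37 0.02 1.3 0 -0.6; 1 -0.29 -0.33 0.05 1.2 0 -0.6; 1 -0.29 -0.33 0.06 1.2 0 -0.6; 1 0 0 0 0 0 0"

```text
clock: 18.6
eef_pos: [581.4, -12.5, 245.9]
tcp_rot: [-3.139, -1.138, -0.021]
contact_force: [-0.0, 0.7, -0.6]
opening: -0.001
```

Run:
```python
from fk import *
s=r.sense(); print(s['clock'],tolane(s['eef_pos']),s['contact_force'],tolane(arc(44)),np.round(s['qpos'],2))
im=vision.grab_frame("side")
for b in blobs(im,(0,150,90),(8,255,255),(200,60,400,330),60): print(b[0],b[1])
for t in (44,36,30): print(t,proj("side",lane(-50,-142+267*np.cos(np.radians(t)),59+267*np.sin(np.radians(t)))))
P,Q=pose()
for t in(36,28,20,12):
    P2=arc(t); plan(P2,rt(P2),1,P,Q,n=2); P,Q=P2,rt(P2)
```

```text
18.6 [-41.81378009  27.29209276 245.93085075] [-0.02508795  0.69266476 -0.58428259] [-40.          20.67972375 248.61194267] [-0.03  0.16  2.49  3.12  0.65 -1.56]
[284.3 174.9] [277, 165, 15, 21, 240]
[266.4 219.5] [261, 204, 12, 25, 159]
[258.6 245.3] [253, 230, 13, 25, 177]
[249.1 277.1] [243, 261, 14, 26, 207]
44 [286.02960892 171.69160392]
36 [284.02276805 199.75349298]
30 [282.80336772 221.08262878]
2 1 -0.28 -0.22 0.11 0.7 -0.1 -0.4; 1 -0.28 -0.22 0.12 0.7 -0.1 -0.4
2 1 -0.35 -0.25 0.13 0.9 -0.0 -0.4; 1 -0.35 -0.25 0.13 0.9 -0.0 -0.4
2 1 -0.37 -0.19 0.15 0.7 0.0 -0.3; 1 -0.37 -0.19 0.15 0.7 0.0 -0.3
2 1 -0.39 -0.14 0.17 0.5 0.0 -0.2; 1 -0.39 -0.14 0.17 0.5 0.0 -0.2
```

The bar is at about 43°, as planned. Continuing.

Call:
move_arm --series "1 -0.28 -0.22 0.11 0.7 -0.1 -0.4; 1 -0.28 -0.22 0.12 0.7 -0.1 -0.4; 1 -0.35 -0.25 0.13 0.9 0 -0.4; 1 -0.35 -0.25 0.13 0.9 0 -0.4; 1 -0.37 -0.19 0.15 0.7 0 -0.3; 1 -0.37 -0.19 0.15 0.7 0 -0.3; 1 -0.3 -0.11 0.13 0.5 0 -0.2; 1 0 0 0 0 0 0; 1 0 0 0 0 0 0"

```text
clock: 19.77
eef_pos: [580.5, 44.1, 152.7]
tcp_rot: [-3.139, -1.15, 0.077]
contact_force: [0.4, 0.1, 0.8]
opening: -0.0
```

Run:
```python
from fk import *
s=r.sense(); print(s['clock'],tolane(s['eef_pos']),s['contact_force'],np.round(s['qpos'],2))
im=vision.grab_frame("side")
for b in blobs(im,(0,150,90),(8,255,255),(200,60,400,360),60): print(b[0],b[1])
for t in (20,15,10,5,0): print(t,proj("side",lane(-50,-142+267*np.cos(np.radians(t)),59+267*np.sin(np.radians(t)))),tolane(arc(t)))
P,Q=pose()
for t in(8,3):
    P2=arc(t); plan(P2,rt(P2),1,P,Q,n=2); P,Q=P2,rt(P2)
```

```text
19.775 [-34.669411    83.44165804 152.68530066] [0.3531171  0.09065187 0.84860367] [ 0.07  0.51  2.53  3.13  1.05 -1.57]
[266.4 219.4] [261, 204, 12, 25, 158]
[258.7 245.4] [253, 229, 13, 26, 178]
[279.4 263.1] [271, 252, 17, 23, 271]
[249.1 277.1] [243, 261, 14, 26, 206]
20 [281.38839085 255.78508773] [-40.          80.04343701 160.67237014]
15 [280.9863765 272.2027618] [-40.          87.4817143  139.69218894]
10 [280.79001997 287.69481193] [-40.          93.06314342 118.14355508]
5 [280.7952117  302.07110931] [-40.          96.74524633  96.19046668]
0 [280.9938842  315.17641657] [-40.   98.5  74. ]
2 1 -0.53 -0.14 0.15 0.4 -0.4 -0.2; 1 -0.53 -0.14 0.16 0.4 -0.4 -0.2
2 1 -0.25 -0.04 0.11 0.1 0.0 -0.1; 1 -0.25 -0.04 0.12 0.1 0.0 -0.1
```

Call:
move_arm --series "1 -0.4 -0.12 0.12 0.4 -0.4 -0.2; 1 -0.4 -0.12 0.11 0.4 -0.4 -0.2; 1 -0.35 -0.05 0.1 0 0 -0.1; 1 -0.2 -0.04 0.08 0 0 -0.1; 1 0 0 0 0 0 0; 1 0 0 0 0 0 0"

```text
clock: 20.58
eef_pos: [575.2, 56.1, 101.8]
tcp_rot: [3.134, -1.147, 0.101]
contact_force: [0.1, -0.3, -0.1]
opening: 0.0
```

Run:
```python
from fk import *
s=r.sense(); print(s['clock'],tolane(s['eef_pos']),s['contact_force'],np.round(s['qpos'],2))
P2=arc(0); plan(P2,rt(P2),1,n=2)
im=vision.grab_frame("side")
for b in blobs(im,(0,150,90),(8,255,255),(200,60,400,360),60): print(b[0],b[1])
```

```text
20.575 [-38.22685495  96.06548454 101.78425912] [ 0.10335427 -0.3460345  -0.08749353] [ 0.1   0.69  2.53  3.15  1.23 -1.57]
2 1 -0.33 -0.03 0.12 0.2 -0.4 -0.0; 1 -0.33 -0.03 0.12 0.2 -0.4 -0.0
[266.3 219.4] [261, 204, 12, 25, 157]
[258.7 245.2] [253, 229, 13, 26, 179]
[249.1 277.1] [243, 261, 14, 26, 205]
[278.9 301.1] [271, 287, 17, 29, 337]
```

Call:
move_arm --series "1 -0.22 -0.03 0.09 0 -0.3 0; 1 -0.2 -0.02 0.08 0 -0.3 0; 1 -0.1 0 0.04 0 0 0; 1 0 0 0 0 0 0; 1 0 0 0 0 0 0"

```text
clock: 21.25
eef_pos: [574.7, 58.1, 78.8]
tcp_rot: [3.135, -1.138, 0.1]
contact_force: [0.8, 0.4, -0.3]
opening: 0.001
```

Run:
```python
from fk import *
s=r.sense(); print(s['clock'],tolane(s['eef_pos']),s['contact_force'],np.round(s['qpos'],2))
P2=arc(0); plan(P2,rt(P2),1,n=1)
im=vision.grab_frame("side")
for b in blobs(im,(0,150,90),(8,255,255),(200,60,400,360),60): print(b[0],b[1])
```

```text
21.25 [-38.45581068  98.0471192   78.83988132] [ 0.79946321  0.41796004 -0.34808927] [ 0.1   0.76  2.52  3.15  1.28 -1.57]
1 1 -0.13 -0.01 0.02 0.5 -0.2 -0.0
[266.4 219.4] [261, 204, 12, 25, 158]
[258.7 245.3] [253, 230, 13, 25, 176]
[249.1 277.1] [243, 261, 14, 26, 207]
[279.1 314.9] [272, 300, 16, 31, 342]
```

Nearly level (grip at row 314.9; level should be about 315). I'll press down in small steps until force appears.

Call:
move_arm --series "1 -0.08 0 0.03 0 0 0; 1 0 0 0 0 0 0; 1 -0.06 0 0.02 0 0 0; 1 0 0 0 0 0 0; 1 0 0 0 0 0 0"

```text
clock: 21.92
eef_pos: [575.1, 58.3, 75.6]
tcp_rot: [3.135, -1.145, 0.1]
contact_force: [-0.5, -0.1, 1.4]
opening: -0.003
```

Call:
move_arm --series "1 -0.12 0 0.05 0 0 0; 1 0 0 0 0 0 0; 1 -0.12 0 0.05 0 0 0; 1 0 0 0 0 0 0"

```text
clock: 22.42
eef_pos: [579.1, 59.9, 73.9]
tcp_rot: [3.137, -1.17, 0.102]
contact_force: [0.5, 1.1, 1.1]
opening: -0.001
```

Run:
```python
from fk import *
s=r.sense(); print(s['clock'],tolane(s['eef_pos']),s['contact_force'],s['wrist_torque'])
im=vision.grab_frame("side")
for b in blobs(im,(0,150,90),(8,255,255),(200,60,400,360),60): print(b[0],b[1])
```

```text
22.425 [-33.77170607  99.24718879  73.92211148] [0.48902542 1.14198357 1.05153556] [ 0.01508609  0.34170669 -0.0242562 ]
[266.3 219.4] [261, 204, 12, 25, 157]
[258.6 245.3] [253, 230, 13, 25, 175]
[249.1 277.2] [243, 261, 14, 26, 207]
[279.  316.9] [272, 302, 16, 31, 325]
```

Call:
move_arm --series "1 -0.2 0 -0.03 0 0 0; 1 -0.1 0 0 0 0 0; 1 0 0 0 0 0 0"

```text
clock: 22.85
eef_pos: [579.8, 60.2, 74.1]
tcp_rot: [3.137, -1.202, 0.102]
contact_force: [-0.5, -0.1, -0.6]
opening: 0.0
```

Run:
```python
from fk import *
s=r.sense(); print(s['clock'],tolane(s['eef_pos']),s['contact_force'],s['wrist_torque'])
im=vision.grab_frame("side")
for b in blobs(im,(0,150,90),(8,255,255),(255,280,400,360),60): print(b[0],b[1])
```

```text
22.85 [-33.04722936  99.44024991  74.07338693] [-0.51161051 -0.0843614  -0.62478063] [-0.06369205  0.43289601 -0.02306487]
[279. 317.] [272, 303, 16, 30, 323]
```

Run:
```python
from fk import *
s=r.sense(); print(np.round(s['qpos'],3),np.round(s['joint_efforts'],1), fk(s['qpos'],k)[0]-s['eef_pos'])
im=vision.grab_frame("side"); cv2.imwrite("pics/s7.png",cv2.resize(im[130:430,200:600,::-1],(800,600)))
```

```text
[ 0.105  0.854  2.508  3.15   1.421 -1.571] [ -0.3 -46.8   9.1   0.2   4.2  -0. ] [ 45.40268357   3.2279204  -62.85974176]
```

View pics/s7.png

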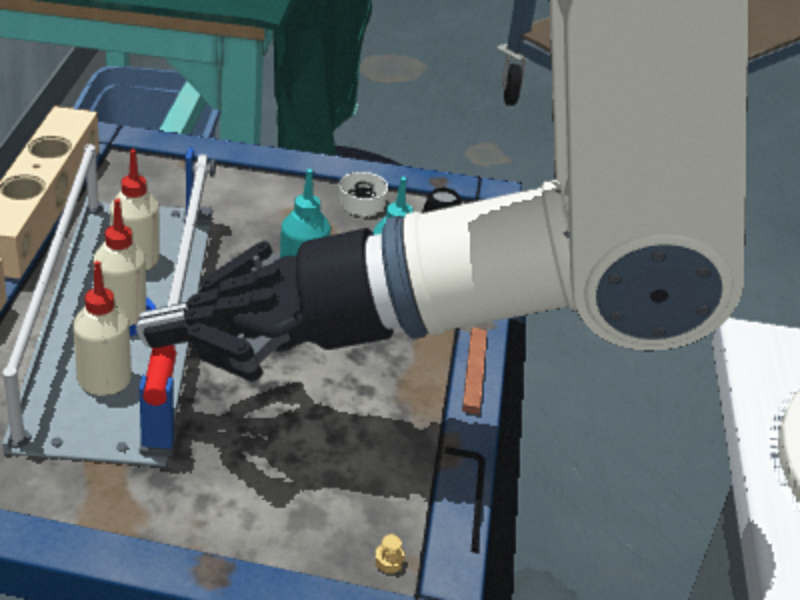

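The bar lies level in its catch (grip at crop (158,375)) and all three bottles are standing. I'll lift off and retreat.

Call:
move_arm --series "1 0.3 0 -0.2 0 0 0; 1 0.5 0 -0.3 0 0 0; 1 0.6 0 -0.4 0 0 0; 1 0.6 0 -0.5 0 0 0; 1 0.6 0 -0.5 0 0 0; 1 0.6 0 -0.4 0 0 0; 1 0.6 0 -0.3 0 0 0; 1 0.6 0 -0.3 0 0 0; 1 0 0 0 0 0 0; 1 0 0 0 0 0 0"

```text
clock: 24.2
eef_pos: [530.6, 54.5, 274.3]
tcp_rot: [3.138, -1.173, 0.098]
contact_force: [0.6, 0.4, -0.1]
opening: 0.002
```

Run:
```python
from fk import *
s=r.sense(); print(s['clock'],s['eef_pos'],np.round(s['qpos'],2),s['contact_force'])
im=vision.grab_frame("side"); T=vision.grab_frame("top"); cv2.imwrite("pics/st8.png",np.hstack([cv2.resize(im[190:390,190:390,::-1],(400,400)),cv2.resize(T[100:300,200:400,::-1],(400,400))]))
for b in blobs(im,(0,150,90),(8,255,255),(230,180,330,360),60): print(b[0],b[1])
for t in (0,1): 
    th=np.radians(t); print(t,*[proj("side",lane(-50,-142+x*np.cos(th),59+x*np.sin(th))).round(1) for x in(100,242,267)])
```

```text
24.2 [530.61997432  54.49536213 274.28525616] [ 0.11  0.03  2.58  3.16  0.64 -1.58] [ 0.60778942  0.37374921 -0.07932883]
[266.3 219.4] [261, 204, 12, 25, 156]
[258.7 245.4] [253, 230, 13, 25, 178]
[249.1 277.1] [243, 261, 14, 26, 209]
[279.1 316.1] [272, 301, 16, 32, 342]
0 [294.5 245.5] [283.3 303.3] [281.  315.2]
1 [294.5 244.6] [283.3 301.1] [280.9 312.7]
```

View pics/st8.png

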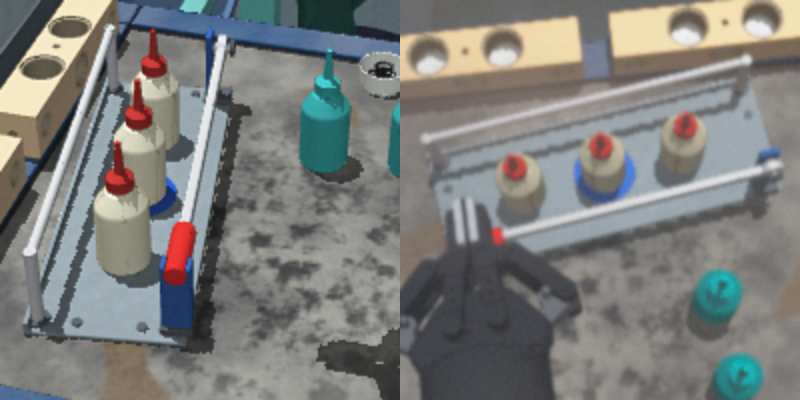

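Left crop: the bar lies level in the catch, the three bottles stand, and the look-alike is untouched. Right crop: the placed bottle's tip at (601,146) is about midway between its neighbours' tips at (516,165) and (685,124), so it is centred on the mat. The arm is clear, so I'll hand in.

```bash
python3 -c "
from rig import r
print(r.sign_off())"
```

```text
the job is handed in; nothing more can be done
None
```

The job is done and handed in at about 24 s of the 51 s allowed. The oil bottle stands upright on its blue mat, released, and the retaining bar is down in its catch. No verdict was reported.

- **Bottle:** By its tip in the last pictures, it is within about 2–4 mm of the mat's centre. The two other bottles' tips did not shift in the side view, and the turquoise look-alikes were left alone.
- **Bar:** I pushed it down with closed fingers until it would go no further. Its grip then appeared within 1 pixel of where a level bar should be, inside the calibration error. The arm then backed off and touched nothing.

**Weak or failed checks:**
- **First reorientation:** The first attempt to turn the bottle upright ran into joint 5's zero limit. I turned the wrist over to the other side in mid-air before placing the bottle.
- **Bottle height:** My estimate of the bottle's height was about 3 mm off when it touched the mat.
- **Contact force:** Readings stayed near zero at both end contacts. I judged contact from the arm stopping and from the pictures, so I have no force reading for how hard the arm pressed at the bar's stop.

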